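# Free-run check of a centrifuge rotor, caught at its mark

## Robot

A 6-joint arm with a two-finger parallel gripper is mounted at the origin on the work surface. World frame = base frame: x ahead of the robot, y to its left, z up, the work surface at z = 0. Lengths are in m, angles in degrees, forces in N, time in s.
With the tool pointing down it reaches from about 0.3 to 0.75 m from the base axis. Payload 8.5 kg.
Tool frame: the origin (TCP) lies at the very end of the fingers, on their centre line; the grasp point (between the pads) lies 19 mm behind it (env.grip_depth is the z of the grasp point in the tool frame, in m); z points along the fingers, y is the direction in which the jaws open and shut (so a half turn about z gives the same grasp; the last joint's range is limited). The gripper opens to 85 mm and grips with 20 to 120 N. Pads are 22 mm wide; open, the fingers measure 114 mm over their backs; the gripper's body (76 mm by 85 mm) begins 54 mm behind the grasp point. The pads swing forward as they close: fully open they stand 13 mm farther back than shut.
Start: joints at [58.195, 21.807, 74.336, -0, 83.858, -12.336], TCP at [0.183, 0.519, 0.231] pointing down, gripper open.
Joint ranges: [-178.18, 178.18], [-50.72, 133.34], [12.68, 142.11], [-81.47, 261.47], [9.98, 163.14], [-165.26, 165.26]. Speed limits (degrees/s): [136.94, 136.94, 180, 180, 180, 180].

## Interface

Orientations are given as a 3x3 rotation matrix whose columns are the frame's x, y, z axes.
In Python, from rig import env gives the robot as it stands.
- The arm moves only by the tool apply_moves, never from a script. Its argument "plan" is a list of rows, each an object of numbers: "tx", "ty", "tz": the shift along the world's x, y, z in mm; "rx", "ry", "rz": the turn, a rotation vector about the world's x, y, z in rad; "jaw": the opening, from -1 (shut) to 1 (fully open). A call has 1 to 12 rows; each row is the pose to reach, as a shift and turn from the pose measured when the call began; what a row does not reach only later rows make up. A row lasts 1/10 s, in which the tool goes at most 50 mm and 8.59 degrees, less where a joint would pass 70% of its speed; a pose out of reach is approached as far as the arm can. A call with a gripper value outside its range is refused whole. The fingers move at their own pace and stop on an object; "grip_force" is the grip in N (left out, the last holds). Time passes only in rows, so rows that repeat a pose let the fingers close. It gives the time, the measured TCP pose, the force and the opening at its end, in the units of the state.
- env.observe(): the state, without advancing time (a new reading comes with each control period).
- env.get_image(name): name is "scene" or "top" or "wrist"; returns a dict with "image" (480x640x3 uint8, red, green, blue), "intrinsics" (3x3 intrinsics, pixels), "world_from_camera" (4x4, takes a point from camera to world coordinates). Camera axes: x right, y up, looking along -z (the intrinsics and any distortion apply to the point x, -y, -z); pixel columns grow to the right and rows downward; lengths in m; the calibration is good to about 2 mm. A picture is of the moment at which its call begins. There is no depth.
- env.close_job(): hands the job in, once; it reports no verdict.
The state is a dict: "time_s": time; "q": joint angles; "qvel": joint speeds; "joint_efforts": joint torques, N m; "position": TCP position; "tool_rot": TCP orientation; "ft_force": force on the tool from outside, world axes, zero at the start; "wrist_torque": the same for the moment, N m; "grip_width": finger opening in m.
Only numpy, scipy, OpenCV 4.12 (cv2) and the standard library are available. Lean on these libraries where they do the work, as an engineer would, in place of code of your own. Each camera call takes 0.05 s, during which the arm holds its last target.

## Task

Check that the empty centrifuge rotor runs freely before it is loaded: with a fingertip, give it a good flick the way the arrow on the deck shows (counter-clockwise seen from above), so that it coasts on its own, untouched, for at least three seconds. Then, while it is still turning, brake it with a fingertip so that it stops with its mark at the pointer, hold it there a moment and let go; once its mark has passed the pointer, do not let the rotor come to rest anywhere else. Do not touch the clamp nut in the middle, and leave the things standing around and on the machine where they are.

Things in the scene. Friction and masses are not known exactly. Their poses are not given: they have to be found in the camera images.
- centrifuge: Small white bench centrifuge, fixed. Origin on the table under the rotor's vertical axis; its x runs from the sloping control panel (-x) to the lid hinge (+x), yaw 60 to 120 degrees. Housing x -165 to +125, y +-110 mm. Deck 122 mm high, from x -105, with a round bowl 168 mm across about the axis and a counter-clockwise arrow.
- rotor: Empty aluminium rotor, 152 mm across, about 1 kg. Origin on its axis, 77 mm above the table, z up. Its top is a flat level ring, the lip, radius 58 to 76 mm, 132 mm above the table (10 mm above the deck), free to touch from above; finger friction 0.5 to 0.7. Inside it a 45-degree cone with twelve bores falls to the hub. Gap to the bowl's edge 8 mm. Cannot be lifted off.
- spindle (a joint): Rotor angle, rad, counter-clockwise from above positive, counting on past full turns, no stops. 0 and every multiple of 2 pi: mark exactly at the pointer. Starts at rest between -3.2 and -0.5. The bearing is free: left alone the rotor loses only about 0.1 to 0.35 rad/s each second, more when fast (a flick to 3 rad/s coasts 12 to 20 s), and stays where it stops.
- mark (a point): The mark of place one on the rotor: a dark bar 7 mm wide straight across the lip, the only dark bar on it. This point is its middle, 67 mm from the axis, on top of the lip; it turns with the rotor.
- pointer (a point): Tip of the small dark triangular pointer on the deck between bowl and control panel (14 mm long, 16 mm wide, 2 mm high), 90 mm from the axis towards the panel; its tip points at the axis.
- rotor_nut: Knurled dark steel clamp nut in the middle of the rotor, 33 mm across, with the spindle end on top to 133 mm above the table. Turns with the rotor. Not to be touched.
- vial: Crimp-capped glass vial, 23 mm across, 47 mm high, standing loose on the front corner of the deck that is farther from the robot, about (-90, -90) mm in the centrifuge's axes. Origin under its middle. Leave alone.
- key: Hex key with a black grip, 77 mm long, 22 mm wide, 9 mm high, lying loose on the deck strip beside the bowl on the side away from the robot (y -98 mm in the centrifuge's axes). Leave alone.
- pen: Black lab pen, 125 mm long, 12 mm high, lying on the table in front of the control panel. Leave alone.
- rack: White tube rack 75 x 190 mm with ten capped tubes, 89 mm high, left of the centrifuge. Origin under its middle. Leave alone.
- beaker: Glass beaker, 72 mm across, 88 mm high, near left. Origin under its middle. Leave alone.
- reagent: Brown glass bottle, 72 mm across, 165 mm high, on the right. Origin under its middle. Leave alone.
- timer: Grey bench timer 60 x 75 x 22 mm lying on the table on the right. Leave alone.
- jar: White screw-cap jar, 56 mm across, 70 mm high, near right. Origin under its middle. Leave alone.
- lid_hinge (a point): Middle of the lid hinge, on the side to the robot's left, 127 mm from the axis, 128 mm above the table. The clear domed lid (206 mm across) stands open on it, fixed, leaning about 18 degrees away from the rotor, to 355 mm above the table and out to 250 mm from the axis.

How it is judged:
By the outcome, as a careful person would: the job done as asked, in the order asked, and still so for the second after the job is handed in, with the robot touching nothing.
It also fails if it takes over 51 s, if anything falls off the work surface, if the arm or the gripper's body presses on something with over 40 N, if the wrist force passes 120 N, or if a joint passes its speed limit or range.

## Working session

There is one attempt and no reset: what is moved stays moved. The work goes in short steps, Python scripts to look and compute and a tool call to move; the robot and the scene stay as the last step left them, time stands still between calls to the robot, and variables do not carry over. Pictures are saved under pics/ and viewed, and the job is handed in when it is done.

Besides the shell and the picture viewer there is one more tool, called after "Call:" by a JSON object that holds its "name" and its "arguments". apply_moves: Moves the arm, as the interface text tells. Its arguments: {"type":"object","properties":{"plan":{"type":"array","items":{"type":"object","properties":{"tx":{"type":"number"},"ty":{"type":"number"},"tz":{"type":"number"},"rx":{"type":"number"},"ry":{"type":"number"},"rz":{"type":"number"},"jaw":{"type":"number"}}}},"grip_force":{"type":"number"}},"required":["plan"]}

```bash
ls; mkdir -p pics; python3 - <<'E'
from rig import env
import cv2
print(env.observe())
for n in ["scene","top","wrist"]:
    d=env.get_image(n); cv2.imwrite(f"pics/{n}0.png",d["image"][:,:,::-1]); print(n,d["intrinsics"],d["world_from_camera"],[k for k in d])
E
```

```text
pics
{'time_s': 0.0, 'q': array([ 5.81976004e+01,  2.18420085e+01,  7.43854846e+01,  5.14427092e-05,
        8.38589372e+01, -1.23368334e+01]), 'qvel': array([ 0.05246382,  0.09161844,  0.04745381,  0.03014552, -0.04192587,
        0.01734082]), 'joint_efforts': array([-1.59769511e-04, -4.48467743e+01, -2.31271738e+01, -2.49002769e-04,
        4.85041397e-03,  1.77180323e-05]), 'position': array([0.18313211, 0.51829846, 0.23069794]), 'tool_rot': array([[-9.42841772e-01,  3.33239793e-01, -7.95721420e-04],
       [ 3.33240586e-01,  9.42840957e-01, -1.28155332e-03],
       [ 3.23174182e-04, -1.47346868e-03, -9.99998862e-01]]), 'ft_force': array([-0.9666214 ,  0.33134938,  0.65605729]), 'wrist_torque': array([ 0.03078307, -0.01574703, -0.00973979]), 'grip_width': 0.08525763565935858}
scene [[574.90659958   0.         319.26826987]
 [  0.         574.90659958 231.14836268]
 [  0.           0.           1.        ]] [[ 0.30472852 -0.76890028  0.56207908  1.21165849]
 [ 0.95240585  0.25093955 -0.17306771 -0.23357819]
 [-0.00797606  0.58806607  0.80877357  1.15308217]
 [ 0.          0.          0.          1.        ]] ['image', 'intrinsics', 'world_from_camera']
top [[475.42924624   0.         319.58897902]
 [  0.         475.42924624 237.40255138]
 [  0.           0.           1.        ]] [[-0.00557     0.99636434 -0.08501227  0.42102306]
 [-0.99983806 -0.00409422  0.01752415  0.00829631]
 [ 0.01711238  0.08509611  0.99622579  1.20630512]
 [ 0.          0.          0.          1.        ]] ['image', 'intrinsics', 'world_from_camera']
wrist [[330.75036239   0.         317.91629793]
 [  0.         330.75036239 239.77122601]
 [  0.           0.           1.        ]] [[ 0.33369548 -0.89696978 -0.28998712  0.10866916]
 [ 0.94267909  0.31690709  0.10452763  0.54483135]
 [-0.00185915 -0.30824519  0.95130513  0.3734868 ]
 [ 0.          0.          0.          1.        ]] ['image', 'intrinsics', 'world_from_camera']
```

View pics/scene0.png

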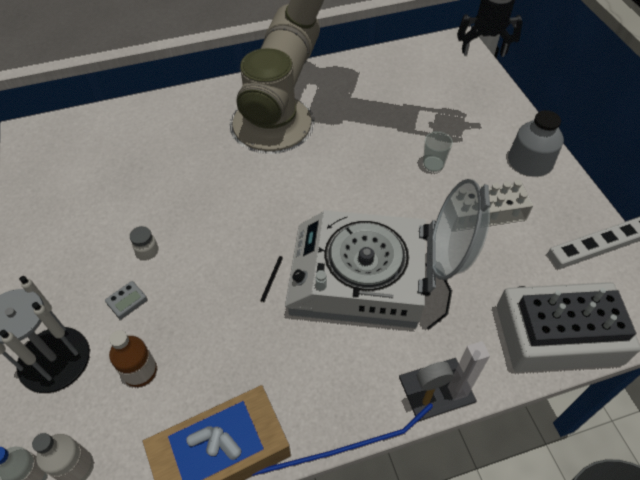

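View pics/top0.png

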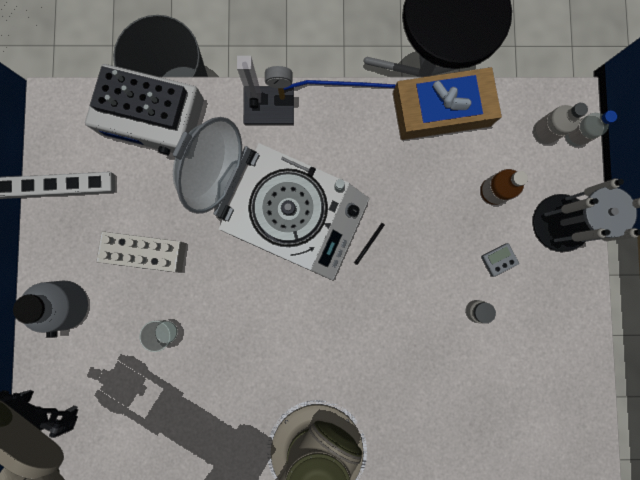

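View pics/wrist0.png

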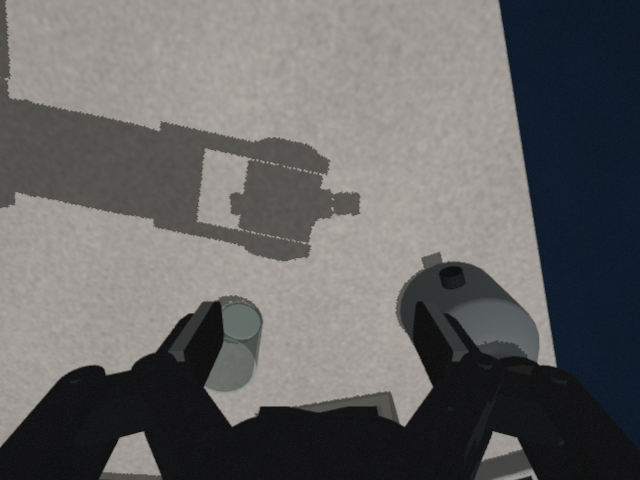

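```bash
python3 - <<'E'
import cv2
a=cv2.imread("pics/top0.png")[135:285,170:400]
cv2.imwrite("pics/t1.png",cv2.resize(a,None,fx=3.4,fy=3.4,interpolation=cv2.INTER_CUBIC))
a=cv2.imread("pics/scene0.png")[170:340,250:480]
cv2.imwrite("pics/s1.png",cv2.resize(a,None,fx=3.4,fy=3.4,interpolation=cv2.INTER_CUBIC))
E
```

```text
(no output)
```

View pics/t1.png

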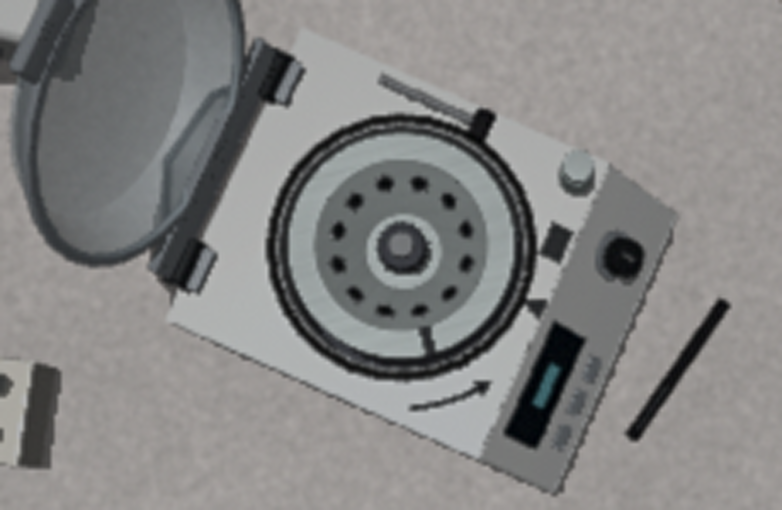

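View pics/s1.png

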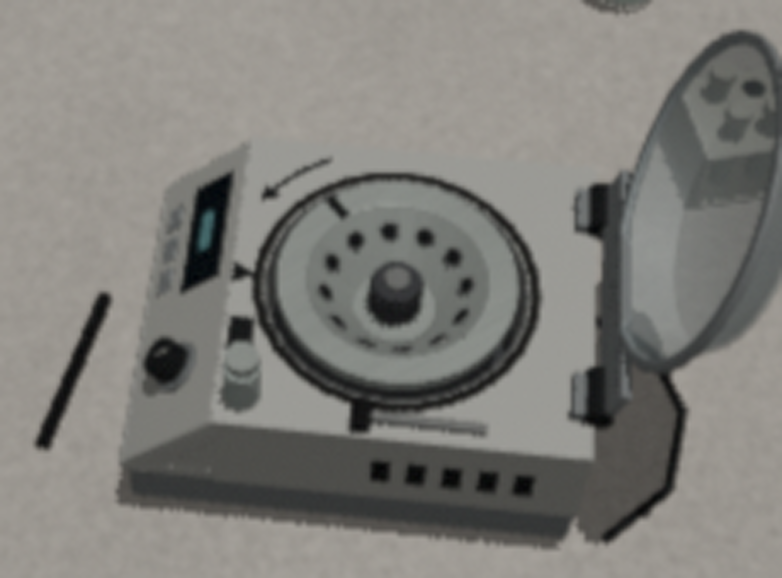

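```bash
cat > h.py <<'E'
import numpy as np, cv2
from rig import env
def rectify(d,c,z,half=0.13,s=0.0005):
    """top-down view: row up=+x, col right=-y, about c at height z"""
    n=int(2*half/s); K=d["intrinsics"]; T=np.linalg.inv(d["world_from_camera"])
    F=np.diag([1,-1,-1])
    P=K@F@T[:3]
    M=P@np.array([[0,-s,c[0]+half],[-s,0,c[1]+half],[0,0,z],[0,0,1.]])
    return cv2.warpPerspective(d["image"],M,(n,n),flags=cv2.INTER_LINEAR|cv2.WARP_INVERSE_MAP)
def pix2w(d,uv,z):
    K=d["intrinsics"];W=d["world_from_camera"]
    r=W[:3,:3]@(np.diag([1,-1,-1])@np.linalg.inv(K)@np.array([uv[0],uv[1],1.]))
    return W[:3,3]+r*(z-W[2,3])/r[2]
def w2pix(d,p):
    T=np.linalg.inv(d["world_from_camera"]); q=d["intrinsics"]@np.diag([1,-1,-1])@(T@np.r_[p,1])[:3]
    return q[:2]/q[2]
E
python3 - <<'E'
from h import *
for n,uv,pp in [("top",(288.5,207),(170+537/3.4,135+305/3.4)),("scene",(367,250),(250+252/3.4,170+271/3.4))]:
    d=env.get_image(n); c=pix2w(d,uv,.132); print(n,c,pix2w(d,pp,.124))
    r=rectify(d,(0.55,0.07),.132); cv2.imwrite(f"pics/r_{n}.png",r[:,:,::-1])
E
```

```text
top [0.58250038 0.05984507 0.132     ] [ 0.54249603 -0.03004238  0.124     ]
scene [0.58134705 0.06695205 0.132     ] [ 0.54697652 -0.01851723  0.124     ]
```

```bash
python3 -c "
import cv2,numpy as np
cv2.imwrite('pics/rr.png',cv2.resize(np.hstack([cv2.imread('pics/r_top.png'),cv2.imread('pics/r_scene.png')]),(800,400)))"
```

```text
(no output)
```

View pics/rr.png

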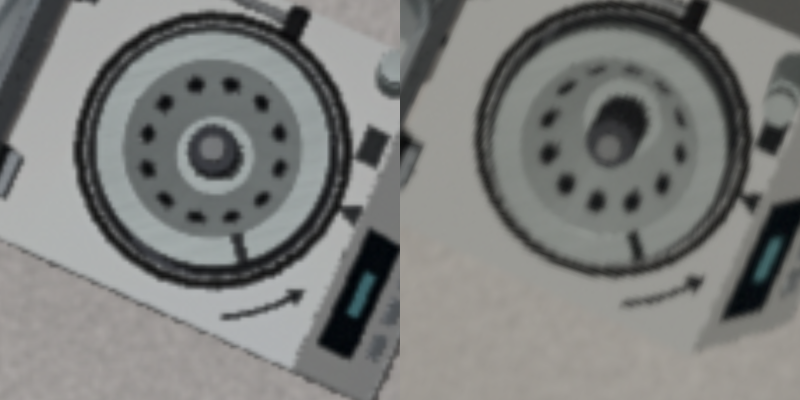

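```bash
cat >> h.py <<'E'
def ringfit(d,c0,z=.132,R=.076,lo=.066,hi=.084):
    s=.0005;half=.13
    g=cv2.GaussianBlur(cv2.cvtColor(rectify(d,c0,z),cv2.COLOR_RGB2GRAY),(0,0),1.5).astype(float)
    pts=[]
    rr=np.arange(lo,hi,.0005)
    for a in np.arange(0,2*np.pi,np.pi/90):
        u=(half-rr*np.sin(a))/s; v=(half-rr*np.cos(a))/s
        p=cv2.remap(g.astype(np.float32),u.astype(np.float32)[None],v.astype(np.float32)[None],1)[0]
        k=np.argmin(np.diff(p)); r=rr[k]+.00025; pts.append([c0[0]+r*np.cos(a),c0[1]+r*np.sin(a)])
    pts=np.array(pts)
    from scipy.optimize import least_squares
    f=least_squares(lambda q:np.hypot(pts[:,0]-q[0],pts[:,1]-q[1])-q[2],[*c0,R],loss='soft_l1',f_scale=.0007)
    return f.x, np.median(np.abs(f.fun))
E
python3 - <<'E'
from h import *
for n in ["top","scene"]:
    d=env.get_image(n); c=(.581,.062)
    for i in range(3):
        f,e=ringfit(d,c); c=tuple(f[:2])
    print(n,f,e)
    r=rectify(d,c,.132); 
    cv2.circle(r,(260,260),152,(255,0,0),1);cv2.circle(r,(260,260),116,(255,0,0),1)
    cv2.imwrite(f"pics/q_{n}.png",r[:,:,::-1])
    g=cv2.cvtColor(rectify(d,c,.132),cv2.COLOR_RGB2GRAY)
    P=cv2.warpPolar(g,(260,1440),(260,260),260,cv2.WARP_POLAR_LINEAR)
    prof=P[:,122:146].mean(1); k=prof.argmin(); 
    idx=np.arange(k-40,k+41); w=np.clip(np.median(prof)-prof[idx%1440]-20,0,None); kk=(idx*w).sum()/w.sum()
    # image angle phi: right=-y, down=-x -> world angle
    ph=kk/4; wa=np.degrees(np.arctan2(-np.cos(np.radians(ph)),-np.sin(np.radians(ph)))); print("mark world angle",wa)
import numpy as np
cv2.imwrite('pics/qq.png',cv2.resize(np.hstack([cv2.imread('pics/q_top.png'),cv2.imread('pics/q_scene.png')]),(800,400)))
E
```

```text
top [0.58350728 0.06197284 0.07580667] 0.00040355363291480484
mark world angle -164.75681400571662
scene [0.58418274 0.06451541 0.07708979] 0.0007299537971236225
mark world angle -164.6054587853333
```

View pics/qq.png

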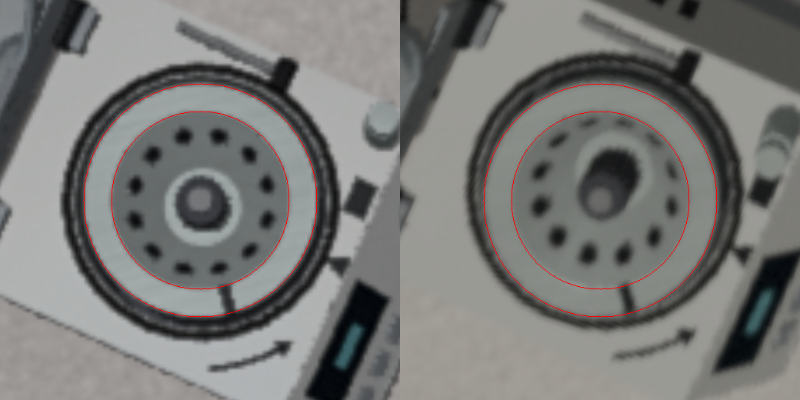

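```bash
python3 - <<'E'
from h import *
for n,c in [("top",(.5835,.062)),("scene",(.5842,.0645))]:
    d=env.get_image(n)
    g=cv2.cvtColor(rectify(d,c,.124),cv2.COLOR_RGB2GRAY)
    P=cv2.warpPolar(g,(260,1440),(260,260),260,cv2.WARP_POLAR_LINEAR).astype(float)
    for r in (94,96,98,100,102):
        prof=P[:,2*r-1:2*r+2].mean(1)
        k0=int(4*26); idx=np.arange(k0-40,k0+30); w=np.clip(np.percentile(prof[idx],70)-prof[idx]-15,0,None); kk=(idx*w).sum()/w.sum(); ph=kk/4
        print(n,r,np.degrees(np.arctan2(-np.cos(np.radians(ph)),-np.sin(np.radians(ph)))),(w>0).sum()/4*r*np.pi/180)
    # housing edge lines
    r=rectify(d,c,.122,half=.2,s=.0005)
    cv2.imwrite(f"pics/e_{n}.png",r[100:,100:,::-1])
E
```

```text
top 94 -114.3984319315752 9.023352232810684
top 96 -114.55635062611807 11.728612573401895
top 98 -114.43479300450882 12.828170002158322
top 100 -114.32992214226732 14.39896632895322
top 102 -114.34794554034521 16.022122533307943
scene 94 -113.58968306250917 9.843656981248017
scene 96 -113.7326431181486 11.728612573401895
scene 98 -113.725 14.110987002374156
scene 100 -113.78346779707371 16.58062789394613
scene 102 -113.8878836654271 17.357299411083606
```

View pics/e_top.png

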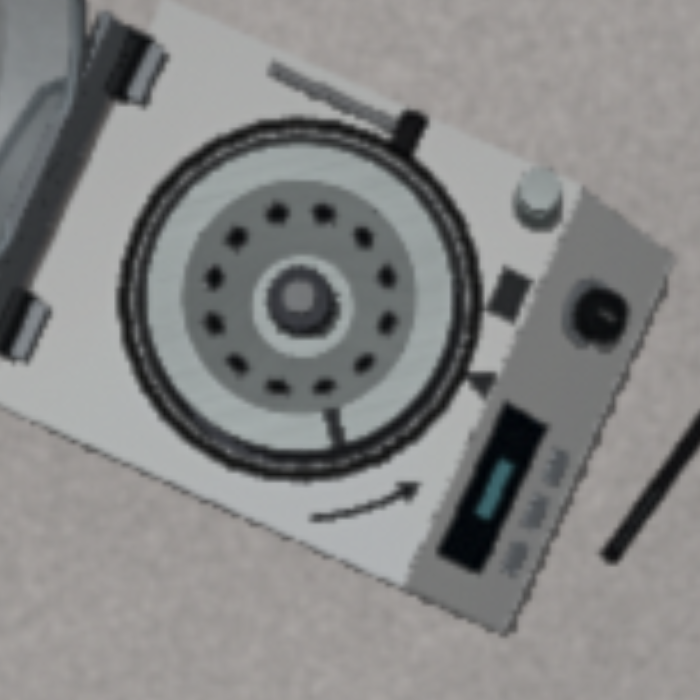

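Call:
{"name": "apply_moves", "arguments": {"plan": [{"tx":20,"ty":-41,"tz":0,"jaw":-1},{"tx":39,"ty":-82,"tz":0,"jaw":-1},{"tx":59,"ty":-123,"tz":0,"jaw":-1},{"tx":79,"ty":-164,"tz":0,"jaw":-1},{"tx":98,"ty":-204,"tz":0,"jaw":-1},{"tx":118,"ty":-245,"tz":0,"jaw":-1},{"tx":138,"ty":-286,"tz":0,"jaw":-1},{"tx":157,"ty":-327,"tz":0,"jaw":-1},{"tx":180,"ty":-368,"tz":0,"jaw":-1},{"tx":220,"ty":-382,"tz":-10,"jaw":-1},{"tx":262,"ty":-395,"tz":-20,"jaw":-1},{"tx":300,"ty":-408,"tz":-30,"jaw":-1}], "grip_force": 40}}

```text
validation failed for argument at $.pl...
```

Call:
{"name": "apply_moves", "arguments": {"plan": [{"tx":20.0,"ty":-41.0,"jaw":-1.0},{"tx":39.0,"ty":-82.0,"jaw":-1.0}], "grip_force": 40}}

```text
validation failed for argument at $.pl...
```

```bash
python3 -c "
from rig import env
s=env.observe();print(s['time_s'],s['position'],s['grip_width'],s['ft_force'])"
```

```text
0.45 [0.18328966 0.51849924 0.23126257] 0.08557890792347281 [0.00249798 0.52664157 1.05815641]
```

Call:
{"name": "apply_moves", "arguments": {"plan": [{"tx":20,"ty":-41,"tz":0,"rx":0,"ry":0,"rz":0,"jaw":-1}]}}

```text
time_s: 0.55
position: [0.2025, 0.4793, 0.2308]
tool_rot: [[-0.944, 0.33, -0.0], [0.33, 0.944, 0.001], [0.001, 0.001, -1.0]]
ft_force: [1.6, -0.8, -0.8]
grip_width: 0.0737
```

Call:
{"name": "apply_moves", "arguments": {"plan": [{"tx":20,"ty":-41,"tz":0,"rx":0,"ry":0,"rz":0,"jaw":-1},{"tx":40,"ty":-82,"tz":0,"rx":0,"ry":0,"rz":0,"jaw":-1},{"tx":60,"ty":-123,"tz":0,"rx":0,"ry":0,"rz":0,"jaw":-1},{"tx":80,"ty":-164,"tz":0,"rx":0,"ry":0,"rz":0,"jaw":-1},{"tx":100,"ty":-205,"tz":0,"rx":0,"ry":0,"rz":0,"jaw":-1},{"tx":120,"ty":-246,"tz":0,"rx":0,"ry":0,"rz":0,"jaw":-1},{"tx":140,"ty":-287,"tz":0,"rx":0,"ry":0,"rz":0,"jaw":-1},{"tx":165,"ty":-326,"tz":-10,"rx":0,"ry":0,"rz":0,"jaw":-1},{"tx":206,"ty":-345,"tz":-20,"rx":0,"ry":0,"rz":0,"jaw":-1},{"tx":246,"ty":-360,"tz":-40,"rx":0,"ry":0,"rz":0,"jaw":-1},{"tx":285,"ty":-372,"tz":-60,"rx":0,"ry":0,"rz":0,"jaw":-1},{"tx":323,"ty":-382,"tz":-80,"rx":0,"ry":0,"rz":0,"jaw":-1}], "grip_force": 40}}

```text
time_s: 1.75
position: [0.5271, 0.0963, 0.15]
tool_rot: [[-0.944, 0.33, 0.0], [0.33, 0.944, 0.001], [0.0, 0.001, -1.0]]
ft_force: [0.8, -0.5, 0.6]
grip_width: 0.0004
```

```bash
python3 - <<'E'
from h import *
s=env.observe();print(s['time_s'],s['position'],s['grip_width'],s['ft_force'],s['tool_rot'])
d=env.get_image("scene"); cv2.imwrite("pics/a1.png",cv2.resize(d["image"][120:360,200:520,::-1],(800,600)))
print(w2pix(d,s['position']))
E
```

```text
1.75 [0.52714113 0.09627394 0.14995997] 0.00039128970872787344 [ 0.78559168 -0.45858746  0.62784499] [[-9.43825130e-01  3.30445267e-01  2.23450253e-04]
 [ 3.30445329e-01  9.43824682e-01  9.24282349e-04]
 [ 9.45268642e-05  9.46199000e-04 -9.99999548e-01]]
[371.3675475  222.34156221]
```

View pics/a1.png

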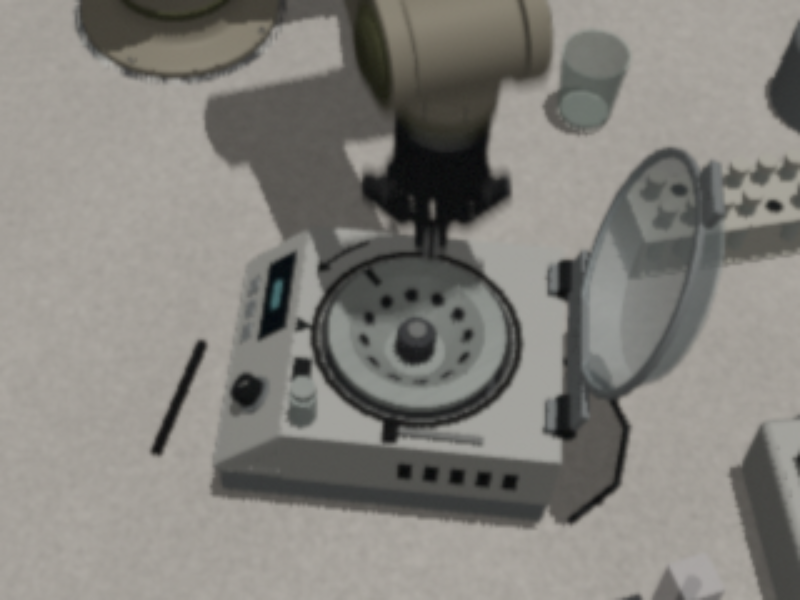

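Call:
{"name": "apply_moves", "arguments": {"plan": [{"tx":0,"ty":0.5,"tz":-10,"rx":0,"ry":0,"rz":0,"jaw":-1},{"tx":0,"ty":0.5,"tz":-16,"rx":0,"ry":0,"rz":0,"jaw":-1},{"tx":0,"ty":0.5,"tz":-18,"rx":0,"ry":0,"rz":0,"jaw":-1},{"tx":0,"ty":0.5,"tz":-18.5,"rx":0,"ry":0,"rz":0,"jaw":-1}]}}

```text
time_s: 2.2
position: [0.5324, 0.0956, 0.1319]
tool_rot: [[-0.943, 0.331, 0.008], [0.331, 0.943, 0.0], [-0.007, 0.003, -1.0]]
ft_force: [-2.1, -0.1, 30.0]
grip_width: -0.0
```

Call:
{"name": "apply_moves", "arguments": {"plan": [{"tx":-3,"ty":1,"tz":0.3,"rx":0,"ry":0,"rz":0,"jaw":-1}]}}

```text
time_s: 2.3
position: [0.5294, 0.0969, 0.1338]
tool_rot: [[-0.944, 0.331, 0.011], [0.331, 0.944, 0.0], [-0.011, 0.004, -1.0]]
ft_force: [0.1, -0.3, 0.2]
grip_width: -0.0002
```

```bash
python3 - <<'E'
from h import *
d=env.get_image("scene"); cv2.imwrite("pics/a2.png",cv2.resize(d["image"][200:300,300:440,::-1],(800,571)))
s=env.observe();print(s['time_s'],s['position'],s['grip_width'],s['ft_force'],s['tool_rot'],s['q'],s['qvel'])
E
```

```text
2.35 [0.52866095 0.09729103 0.13386107] 3.801205769055812e-05 [-0.13534414  0.05637912  0.37051422] [[-9.43699325e-01  3.30630490e-01  1.07267223e-02]
 [ 3.30651070e-01  9.43753064e-01  1.54171200e-04]
 [-1.00724033e-02  3.69229346e-03 -9.99942455e-01]] [-2.21452235e+00  2.56041778e+01  8.56400856e+01  3.50986972e-02
  6.81419329e+01 -7.29191650e+01] [-0.00417142  1.31255771  0.42635212 -0.05261854  0.38882745 -0.22798791]
```

View pics/a2.png

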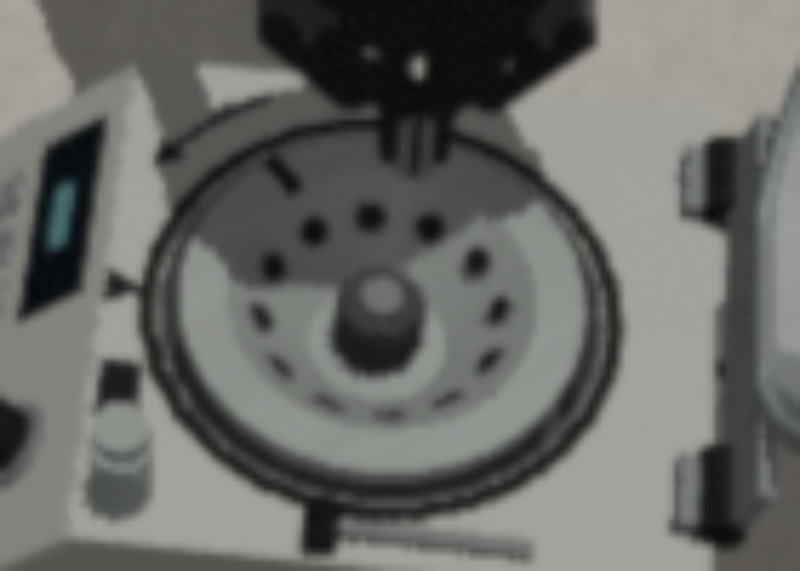

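Call:
{"name": "apply_moves", "arguments": {"plan": [{"tx":-2.7,"ty":-0.8,"tz":-0.6,"rx":0,"ry":0.0107,"rz":0,"jaw":-1},{"tx":-2.7,"ty":-0.8,"tz":-2.1,"rx":0,"ry":0.0107,"rz":0,"jaw":-1},{"tx":-4.9,"ty":-4.9,"tz":-2.1,"rx":0,"ry":0.0107,"rz":0,"jaw":-1},{"tx":-8.4,"ty":-13.6,"tz":-2.1,"rx":0,"ry":0.0107,"rz":0,"jaw":-1},{"tx":-11.3,"ty":-27.3,"tz":-2.1,"rx":0,"ry":0.0107,"rz":0,"jaw":-1},{"tx":-10.9,"ty":-44.8,"tz":-2.1,"rx":0,"ry":0.0107,"rz":0,"jaw":-1},{"tx":-4.9,"ty":-63.7,"tz":-2.1,"rx":0,"ry":0.0107,"rz":0,"jaw":-1},{"tx":6.3,"ty":-80,"tz":-2.1,"rx":0,"ry":0.0107,"rz":0,"jaw":-1},{"tx":19.8,"ty":-91.1,"tz":14,"rx":0,"ry":0.0107,"rz":0,"jaw":-1},{"tx":20,"ty":-95,"tz":35,"rx":0,"ry":0.0107,"rz":0,"jaw":-1}]}}

```text
time_s: 3.35
position: [0.5494, 0.001, 0.1679]
tool_rot: [[-0.943, 0.332, -0.003], [0.332, 0.943, 0.001], [0.003, -0.0, -1.0]]
ft_force: [-0.9, 0.0, 0.7]
grip_width: 0.0001
```

```bash
cat >> h.py <<'E'
CS=(.5842,.0645); PTR=-113.75
def markang(d,c=CS,dbg=None):
    g=cv2.cvtColor(rectify(d,c,.132),cv2.COLOR_RGB2GRAY)
    P=cv2.warpPolar(g,(260,1440),(260,260),260,cv2.WARP_POLAR_LINEAR).astype(float)
    med=cv2.GaussianBlur(P[:,124:146],(1,13),0).mean(1)
    prof=med-np.median(np.stack([np.roll(med,k) for k in range(-60,61,4)]),0)
    k=prof.argmin(); idx=np.arange(k-16,k+17); w=np.clip(-prof[idx%1440]-.3*-prof[k],0,None); kk=(idx*w).sum()/w.sum()
    if dbg: 
        cv2.imwrite(dbg,rectify(d,c,.132)[:,:,::-1])
    ph=np.radians(kk/4); return np.degrees(np.arctan2(-np.cos(ph),-np.sin(ph))),prof[k]
E
python3 - <<'E'
from h import *
for i in range(3):
    t=env.observe()['time_s']; d=env.get_image("scene"); a,p=markang(d,dbg=f"pics/m{i}.png"); print(t,round(a,2),round((PTR-a)%360,2),round(p,1))
s=env.observe();print(s['time_s'],s['position'],s['ft_force'])
ms=[cv2.imread(f"pics/m{i}.png")[60:460,60:460] for i in range(2)]
cv2.imwrite("pics/mm.png",np.hstack(ms))
E
```

```text
3.35 -63.88 310.13 -81.0
3.4 -55.83 302.08 -86.8
3.45 -47.84 294.09 -82.9
3.5 [0.54900474 0.00202251 0.16894911] [-0.4394804  -0.30513548 -0.64249297]
```

View pics/mm.png

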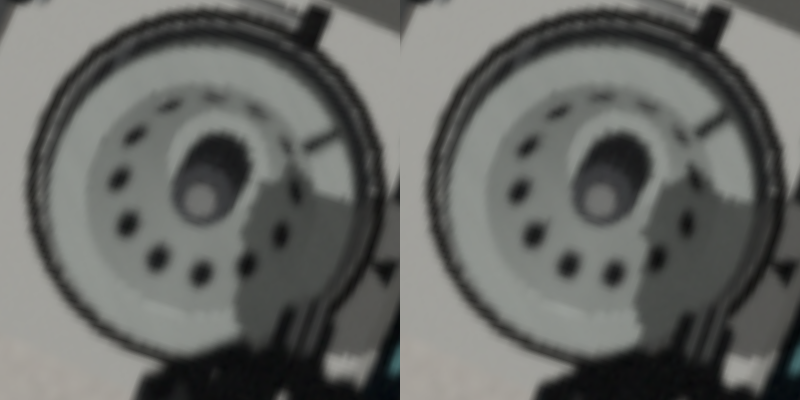

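Call:
{"name": "apply_moves", "arguments": {"plan": [{"tx":-20,"ty":20,"tz":0,"rx":0,"ry":-0.003,"rz":0,"jaw":-1},{"tx":-30,"ty":43.7,"tz":-5,"rx":0,"ry":-0.003,"rz":0,"jaw":-1},{"tx":-30,"ty":43.7,"tz":-21,"rx":0,"ry":-0.003,"rz":0,"jaw":-1},{"tx":-30,"ty":43.7,"tz":-23,"rx":0,"ry":-0.003,"rz":0,"jaw":-1}]}}

```text
time_s: 3.9
position: [0.5174, 0.0466, 0.1436]
tool_rot: [[-0.944, 0.33, -0.001], [0.33, 0.944, 0.001], [0.001, 0.0, -1.0]]
ft_force: [0.2, -0.1, 0.3]
grip_width: 0.0001
```

```bash
cat > track.py <<'E'
from h import *
import sys
n=int(sys.argv[1]); L=[]
for i in range(n):
    t=env.observe()['time_s']; d=env.get_image("scene"); a,p=markang(d); L.append((t,a,p))
s=env.observe();print(round(s['time_s'],3),s['position'],s['ft_force'],s['tool_rot'][:,2])
with open("log.txt","a") as f:
    for l in L: f.write("%.3f %.3f %.1f\n"%l)
D=np.loadtxt("log.txt"); D=D[D[:,2]<-40]
th=np.unwrap(np.radians(D[:,1]-PTR)); 
m=D[:,0]>D[-1,0]-2.0
c=np.polyfit(D[m,0]-D[-1,0],th[m],2); r=th[m]-np.polyval(c,D[m,0]-D[-1,0])
print("t",D[-1,0],"theta mod",np.degrees(c[2])%360,"w",c[1],"acc",2*c[0],"rms deg",np.degrees(r.std()),"max",np.degrees(abs(r).max()),m.sum(),"skipped",[round(l[1]) for l in L if l[2]>=-40])
E
rm -f log.txt; python3 track.py 40
```

```text
5.9 [0.51899553 0.04570048 0.14594128] [ 0.14498162 -0.16486618  0.14184965] [ 3.99778907e-03  6.91304206e-06 -9.99992009e-01]
t 5.85 theta mod 45.51598770023867 w 2.133898366182518 acc -0.28229872100848635 rms deg 0.18103149857708567 max 0.7027581647321957 33 skipped [148, 175, -172, -165, -158, -126, -119]
```

```bash
python3 track.py 60; python3 - <<'E'
import numpy as np
D=np.loadtxt("log.txt"); D=D[D[:,2]<-40]
th=np.unwrap(np.radians(D[:,1]+113.75))
from scipy.integrate import solve_ivp
from scipy.optimize import least_squares
def sim(p,t):
    s=solve_ivp(lambda _,y:[y[1],-(p[2]+p[3]*y[1])],(t[0],t[-1]),p[:2],t_eval=t,rtol=1e-8); return s.y[0]
f=least_squares(lambda p:sim(p,D[:,0])-th,[th[0],2.8,.1,.1]); p=f.x
print(p,np.degrees(f.fun.std()))
t=np.arange(D[0,0],40,.01); s=solve_ivp(lambda _,y:[y[1],-(p[2]+p[3]*y[1])],(t[0],t[-1]),p[:2],t_eval=t,rtol=1e-8)
y,w=s.y
for k in range(20):
    i=np.argmax(y>2*np.pi*k)
    if i>0 and w[i]>0: print(k,t[i],w[i])
print("stop",t[np.argmax(w<0)])
E
```

```text
8.9 [0.5189914  0.04570248 0.14594726] [-0.25666703  0.01277188 -0.18661935] [ 3.99132192e-03  9.86617037e-06 -9.99992035e-01]
t 8.8 theta mod 346.06558242374126 w 1.425939445730887 acc -0.2410130283147843 rms deg 0.18740594312871015 max 0.6293553283943886 39 skipped [-170, -125]
[2.37956752 2.69056658 0.10124327 0.07520691] 0.20343835629036852
1 5.4899999999999665 2.235598858325098
2 8.969999999999892 1.4108062798232248
stop 18.50999999999969
```

```bash
cat > pred.py <<'E'
import numpy as np
D=np.loadtxt("log.txt"); D=D[D[:,2]<-40]
th=np.unwrap(np.radians(D[:,1]+113.75))
from scipy.integrate import solve_ivp
from scipy.optimize import least_squares
def run(p,t): return solve_ivp(lambda _,y:[y[1],-(p[2]+p[3]*y[1])],(t[0],t[-1]),p[:2],t_eval=t,rtol=1e-8).y
f=least_squares(lambda p:run(p,D[:,0])[0]-th,[th[0],2.8,.1,.1]); p=f.x
print(p,np.degrees(f.fun.std()))
t=np.arange(D[0,0],40,.01); y,w=run(p,t); n=np.argmax(w<0); y=y[:n];w=w[:n];t=t[:n]
print("stop",t[-1],np.degrees(y[-1]-6*np.pi))
for q in range(-180,20,10):
    i=np.argmax(y>6*np.pi+np.radians(q))
    if i: print(q,t[i],w[i])
E
python3 pred.py
```

```text
[2.37956752 2.69056658 0.10124327 0.07520691] 0.20343835629036852
stop 18.499999999999687 -20.134996011589156
-180 11.709999999999834 0.897393417995885
-170 11.90999999999983 0.8638992638703118
-160 12.119999999999825 0.8292684168584504
-150 12.32999999999982 0.7951802037252097
-140 12.559999999999816 0.7584580584004522
-130 12.78999999999981 0.7223656637782673
-120 13.039999999999806 0.68383647424591
-110 13.2999999999998 0.6445272129693492
-100 13.579999999999794 0.6030449938837462
-90 13.879999999999788 0.5595584843132473
-80 14.20999999999978 0.5128430061281464
-70 14.569999999999773 0.46318571978102857
-60 14.959999999999765 0.41088604387579425
-50 15.419999999999755 0.35113891995410174
-40 15.969999999999743 0.28236288682060895
-30 16.699999999999726 0.1953633274687295
```

Call:
{"name": "apply_moves", "arguments": {"plan": [{"tx":0,"ty":15,"tz":0,"rx":0,"ry":0.004,"rz":0,"jaw":-1},{"tx":1,"ty":30,"tz":0,"rx":0,"ry":0.004,"rz":0,"jaw":-1},{"tx":2.9,"ty":42.4,"tz":-2,"rx":0,"ry":0.004,"rz":0,"jaw":-1},{"tx":2.9,"ty":42.4,"tz":-6,"rx":0,"ry":0.004,"rz":0,"jaw":-1},{"tx":2.9,"ty":42.4,"tz":-8,"rx":0,"ry":0.004,"rz":0,"jaw":-1},{"tx":2.9,"ty":42.4,"tz":-8,"rx":0,"ry":0.004,"rz":0,"jaw":-1}]}}

```text
time_s: 9.5
position: [0.5217, 0.088, 0.1374]
tool_rot: [[-0.944, 0.331, -0.001], [0.331, 0.944, -0.0], [0.001, -0.0, -1.0]]
ft_force: [-0.7, -0.5, 0.3]
grip_width: -0.0
```

```bash
python3 track.py 60; python3 pred.py
```

```text
12.5 [0.52189428 0.08810438 0.13793537] [ 0.28910416 -0.05944523  0.38370285] [-1.72299799e-05  1.27517494e-05 -1.00000000e+00]
t 12.45 theta mod 207.2270118466895 w 0.7085232826857815 acc -0.184037656075486 rms deg 0.05508694959760046 max 0.13267739423552055 40 skipped []
[2.38289028 2.6798756  0.14023169 0.05620703] 0.1871427734755613
stop 16.869999999999724 -67.09260290935896
-180 11.829999999999831 0.8188242959442418
-170 12.049999999999827 0.778100409857595
-160 12.279999999999822 0.7360604527745577
-150 12.529999999999816 0.6909770764102556
-140 12.78999999999981 0.6447575644753137
-130 13.069999999999805 0.5957323143803421
-120 13.369999999999798 0.5440544329282837
-110 13.709999999999791 0.4865299726801786
-100 14.099999999999783 0.4218856148532679
-90 14.549999999999773 0.34903571017910906
-80 15.119999999999761 0.25936534891677043
-70 16.03999999999974 0.12056005515945448
```

Call:
{"name": "apply_moves", "arguments": {"plan": [{"tx":7.2,"ty":13.3,"tz":0,"rx":0,"ry":0,"rz":0,"jaw":-1},{"tx":4.7,"ty":9.4,"tz":-4,"rx":0,"ry":0,"rz":0,"jaw":-1},{"tx":1.6,"ty":3.7,"tz":-6.1,"rx":0,"ry":0,"rz":0,"jaw":-1},{"tx":-1.6,"ty":-4.4,"tz":-6.1,"rx":0,"ry":0,"rz":0,"jaw":-1},{"tx":-4.2,"ty":-15.8,"tz":-6.1,"rx":0,"ry":0,"rz":0,"jaw":-1},{"tx":-4.7,"ty":-30.4,"tz":-6.1,"rx":0,"ry":0,"rz":0,"jaw":-1},{"tx":-1.1,"ty":-47.5,"tz":-6.1,"rx":0,"ry":0,"rz":0,"jaw":-1},{"tx":7.9,"ty":-64.5,"tz":-6.1,"rx":0,"ry":0,"rz":0,"jaw":-1},{"tx":21.3,"ty":-78.3,"tz":10,"rx":0,"ry":0,"rz":0,"jaw":-1},{"tx":25,"ty":-84.3,"tz":30,"rx":0,"ry":0,"rz":0,"jaw":-1},{"tx":5,"ty":-50,"tz":30,"rx":0,"ry":0,"rz":0,"jaw":-1},{"tx":0,"ty":-10,"tz":25,"rx":0,"ry":0,"rz":0,"jaw":-1}]}}

```text
time_s: 13.7
position: [0.5217, 0.0767, 0.1632]
tool_rot: [[-0.942, 0.335, 0.0], [0.335, 0.942, -0.0], [-0.0, -0.0, -1.0]]
ft_force: [1.1, 0.2, -1.4]
grip_width: 0.0001
```

```bash
mv log.txt log1.txt; python3 track.py 10; cat log.txt
```

```text
14.2 [0.52214617 0.07727179 0.16285187] [0.2347549  0.25582489 0.56414738] [-1.25252593e-04 -3.53259829e-05 -9.99999992e-01]
t 14.15 theta mod 55.11652396463473 w 2.5964038546455708 acc -0.43939415165840523 rms deg 0.14485359620059926 max 0.3352652396463855 8 skipped [-121, -112]
13.700 -128.227 -43.5
13.750 -121.317 -33.0
13.800 -112.151 -34.4
13.850 -104.060 -76.7
13.900 -96.635 -79.1
13.950 -89.019 -81.4
14.000 -81.329 -82.0
14.050 -73.712 -84.6
14.100 -66.120 -85.8
14.150 -58.523 -85.1
```

Call:
{"name": "apply_moves", "arguments": {"plan": [{"tx":3,"ty":12,"tz":-5,"rx":0,"ry":0,"rz":0,"jaw":-1},{"tx":7,"ty":24,"tz":-14,"rx":0,"ry":0,"rz":0,"jaw":-1},{"tx":7,"ty":24,"tz":-22,"rx":0,"ry":0,"rz":0,"jaw":-1},{"tx":7,"ty":24,"tz":-25,"rx":0,"ry":0,"rz":0,"jaw":-1},{"tx":7,"ty":24,"tz":-25,"rx":0,"ry":0,"rz":0,"jaw":-1}]}}

```text
time_s: 14.7
position: [0.5288, 0.1013, 0.1371]
tool_rot: [[-0.943, 0.332, -0.002], [0.332, 0.943, -0.0], [0.002, -0.001, -1.0]]
ft_force: [0.3, 0.3, 0.0]
grip_width: -0.0001
```

```bash
python3 track.py 60; sed -i 's/for q in.*/for q in []:/' pred.py; cat >> pred.py <<'E'
for k in range(0,6):
  for q in (-90,-60,-30,0):
    i=np.argmax(y>2*np.pi*k+np.radians(q))
    if i: print(k,q,t[i].round(2),w[i])
E
python3 pred.py
```

```text
17.7 [0.52914423 0.10125298 0.13784008] [0.57968519 0.30999829 0.13226603] [-1.95786740e-04 -4.44451049e-05 -9.99999980e-01]
t 17.65 theta mod 127.41509928168699 w 1.7019339708604466 acc -0.25373092308106704 rms deg 0.11171190600519737 max 0.49352938151252623 36 skipped [105, 137, 145, 146, 155, 162, -132, -126]
[-0.24499815  2.74028087  0.24428348  0.00899166] 0.16802204576437446
stop 24.37999999999977 -268.4872263044929
0 0 13.79 2.7160875721848607
1 -90 15.71 2.2046006160735994
1 -60 15.95 2.141283396725888
1 -30 16.2 2.075473095928448
1 0 16.46 2.0071871324859516
2 -90 19.34 1.2613710926737534
2 -60 19.77 1.1516644325831682
2 -30 20.25 1.0297011645044447
2 0 20.8 0.8905971958907632
```

Call:
{"name": "apply_moves", "arguments": {"plan": [{"tx":-3,"ty":-5,"tz":0,"rx":0,"ry":0,"rz":0,"jaw":-1},{"tx":-5.8,"ty":-10,"tz":0,"rx":0,"ry":0,"rz":0,"jaw":-1},{"tx":-5.8,"ty":-10,"tz":0,"rx":0,"ry":0,"rz":0,"jaw":-1}]}}

```text
time_s: 18.0
position: [0.523, 0.0906, 0.1379]
tool_rot: [[-0.943, 0.333, -0.0], [0.333, 0.943, -0.0], [0.0, -0.0, -1.0]]
ft_force: [-0.1, 0.6, 0.4]
grip_width: -0.0
```

```bash
python3 track.py 30; python3 pred.py | grep -E "^2|\["
```

```text
19.5 [0.52334074 0.09125253 0.1378365 ] [ 0.44502637 -0.1874721  -0.09540032] [-1.56642438e-04 -6.79442535e-05 -9.99999985e-01]
t 19.05 theta mod 252.34146881705374 w 1.4017342431051558 acc -0.2216520930381727 rms deg 0.20643631403235874 max 0.9680558469231483 33 skipped [110, 143, 147, 154, 155, 156, 163, 166, 170]
[-0.24981888  2.75776783  0.1476477   0.05254159] 0.23904901951792412
2 -90 19.28 1.3428936050637366
2 -60 19.69 1.2543861041879378
2 -30 20.12 1.163586947948671
2 0 20.59 1.0666599741828735
```

```bash
python3 track.py 2; tail -4 log.txt; python3 pred.py | grep -E "^2|\["; python3 - <<'E'
exec(open('pred.py').read().split('print(p')[0])
t0=19.6;tt=np.r_[D[0,0],np.arange(t0,t0+.6,.1)];Y=run(p,tt)
print(np.c_[tt,np.degrees(Y[0])-720,Y[1]*5.73])
print("last resid deg",np.degrees(f.fun[-6:]))
E
```

```text
19.6 [0.52333191 0.09127569 0.13783708] [0.2067021  0.34978925 0.97281659] [-1.59631015e-04 -5.95982635e-05 -9.99999985e-01]
t 19.55 theta mod 291.13446080554877 w 1.2976484459799822 acc -0.21649514429547703 rms deg 0.23731463290383933 max 0.958725168567732 25 skipped []
19.400 165.604 -38.6
19.450 169.599 -36.9
19.500 173.735 -42.7
19.550 177.386 -48.3
[-0.25109012  2.7614352   0.13547109  0.05836244] 0.24767618182533396
2 -90 19.28 1.3487102699632696
2 -60 19.68 1.2640285091990426
2 -30 20.11 1.1751736712641372
2 0 20.57 1.0825562203030556
[[  13.7        -734.38640398   15.82302369]
 [  19.6         -65.49033635    7.33902462]
 [  19.7         -58.21195946    7.21891817]
 [  19.8         -51.0533305     7.09951066]
 [  19.9         -44.01375257    6.98079801]
 [  20.          -37.09253284    6.86277617]
 [  20.1         -30.2889825     6.74544114]
 [  20.2         -23.60241678    6.6287889 ]]
last resid deg [ 0.00669519  0.04356644  0.20816145  0.13657136 -0.37416232 -0.31064946]
```

Call:
{"name": "apply_moves", "arguments": {"plan": [{"tx":-1.9,"ty":-4.3,"tz":-1.5,"rx":0,"ry":0,"rz":0.07,"jaw":-1},{"tx":-4.3,"ty":-12.1,"tz":-3.5,"rx":0,"ry":0,"rz":0.192,"jaw":-1},{"tx":-5.8,"ty":-20.1,"tz":-6.1,"rx":0,"ry":0,"rz":0.314,"jaw":-1},{"tx":-6.3,"ty":-28.3,"tz":-6.1,"rx":0,"ry":0,"rz":0.436,"jaw":-1},{"tx":-5.8,"ty":-36.5,"tz":-6.1,"rx":0,"ry":0,"rz":0.558,"jaw":-1},{"tx":-4.3,"ty":-44.5,"tz":-6.1,"rx":0,"ry":0,"rz":0.681,"jaw":-1},{"tx":-1.9,"ty":-52.3,"tz":-6.1,"rx":0,"ry":0,"rz":0.803,"jaw":-1},{"tx":1.0,"ty":-58.7,"tz":-6.1,"rx":0,"ry":0,"rz":0.908,"jaw":-1},{"tx":3.6,"ty":-63.4,"tz":-6.1,"rx":0,"ry":0,"rz":0.988,"jaw":-1},{"tx":5.6,"ty":-66.3,"tz":-6.1,"rx":0,"ry":0,"rz":1.04,"jaw":-1},{"tx":6.6,"ty":-67.8,"tz":-6.1,"rx":0,"ry":0,"rz":1.066,"jaw":-1},{"tx":6.9,"ty":-68.3,"tz":-6.1,"rx":0,"ry":0,"rz":1.075,"jaw":-1}]}}

```text
time_s: 20.8
position: [0.5305, 0.0228, 0.1321]
tool_rot: [[-0.741, -0.672, 0.001], [-0.672, 0.741, -0.0], [-0.0, -0.001, -1.0]]
ft_force: [0.1, -0.4, 4.3]
grip_width: -0.0005
```

```bash
python3 - <<'E'
from h import *
for i in range(2):
    s=env.observe();t=s['time_s']; d=env.get_image("scene"); a,p=markang(d,dbg=f"pics/b{i}.png"); print(t,round(a,2),round((a-PTR),2),round(p,1),s['position'],s['ft_force'],np.degrees(np.arctan2(*(s['position'][:2]-[.584,.063])[::-1]))%360)
E
```

```text
20.8 -114.26 -0.51 -51.8 [0.53053416 0.02281909 0.13205571] [ 0.05121957 -0.37585891  4.30013838] 216.9257791404357
20.85 -114.25 -0.5 -50.8 [0.53052317 0.02288302 0.13205473] [ 0.71821467 -0.93679043  4.31410728] 216.87631378066848
```

View pics/b1.png

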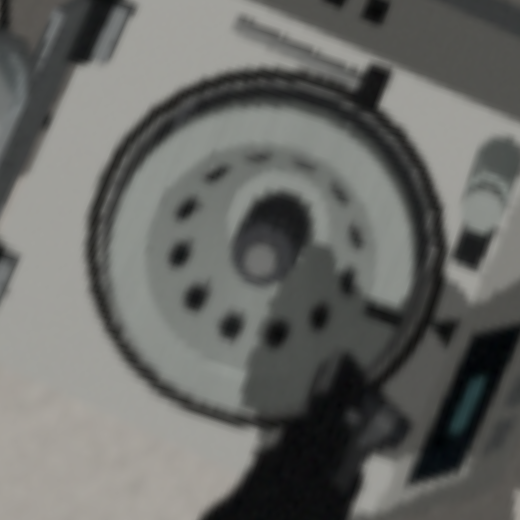

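Call:
{"name": "apply_moves", "arguments": {"plan": [{"tx":0,"ty":0,"tz":-0.1,"rx":0,"ry":0,"rz":0,"jaw":-1},{"tx":0,"ty":0,"tz":-0.1,"rx":0,"ry":0,"rz":0,"jaw":-1},{"tx":0,"ty":0,"tz":-0.1,"rx":0,"ry":0,"rz":0,"jaw":-1},{"tx":0,"ty":0,"tz":-0.1,"rx":0,"ry":0,"rz":0,"jaw":-1},{"tx":0,"ty":0,"tz":-0.1,"rx":0,"ry":0,"rz":0,"jaw":-1},{"tx":0,"ty":0,"tz":-0.1,"rx":0,"ry":0,"rz":0,"jaw":-1},{"tx":0,"ty":0,"tz":-0.1,"rx":0,"ry":0,"rz":0,"jaw":-1},{"tx":0,"ty":0,"tz":-0.1,"rx":0,"ry":0,"rz":0,"jaw":-1}]}}

```text
time_s: 21.7
position: [0.5305, 0.023, 0.132]
tool_rot: [[-0.741, -0.671, 0.001], [-0.671, 0.741, -0.0], [-0.0, -0.001, -1.0]]
ft_force: [-1.7, 0.1, 4.7]
grip_width: -0.0
```

Call:
{"name": "apply_moves", "arguments": {"plan": [{"tx":0,"ty":0,"tz":0.5,"rx":0,"ry":0,"rz":0,"jaw":-1},{"tx":0,"ty":0,"tz":3,"rx":0,"ry":0,"rz":0,"jaw":-1},{"tx":0,"ty":0,"tz":10,"rx":0,"ry":0,"rz":0,"jaw":-1},{"tx":0,"ty":0,"tz":30,"rx":0,"ry":0,"rz":0,"jaw":-1},{"tx":0,"ty":0,"tz":60,"rx":0,"ry":0,"rz":0,"jaw":-1},{"tx":-30,"ty":0,"tz":90,"rx":0,"ry":0,"rz":0,"jaw":-1},{"tx":-70,"ty":0,"tz":100,"rx":0,"ry":0,"rz":0,"jaw":-1},{"tx":-110,"ty":0,"tz":100,"rx":0,"ry":0,"rz":0,"jaw":-1},{"tx":-110,"ty":0,"tz":100,"rx":0,"ry":0,"rz":0,"jaw":-1}]}}

```text
time_s: 22.6
position: [0.4166, 0.0236, 0.2328]
tool_rot: [[-0.741, -0.671, 0.0], [-0.671, 0.741, -0.0], [0.0, -0.0, -1.0]]
ft_force: [-0.4, -0.2, -0.6]
grip_width: 0.0001
```

```bash
python3 - <<'E'
from h import *
for i in range(4):
    s=env.observe(); d=env.get_image("scene"); a,p=markang(d); print(s['time_s'],round(a-PTR,2),round(p,1),s['ft_force'])
x=env.get_image("top")
f,e=ringfit(x,(.5835,.062)); print("top",markang(x,(.5835,.062))[0]+114.4)
cv2.imwrite("pics/c.png",np.hstack([cv2.resize(d["image"],(400,300)),cv2.resize(x["image"],(400,300))])[:,:,::-1])
E
```

```text
22.6 -0.38 -94.5 [-0.35049105 -0.15504535 -0.58882254]
22.65 -0.38 -94.8 [-0.27803312 -0.25052931 -0.5993774 ]
22.7 -0.37 -95.2 [ 0.00834076 -0.36799073 -0.09573742]
22.75 -0.37 -94.7 [-0.44314393 -0.09337427  0.02112112]
top 0.4781186343093964
```

View pics/c.png

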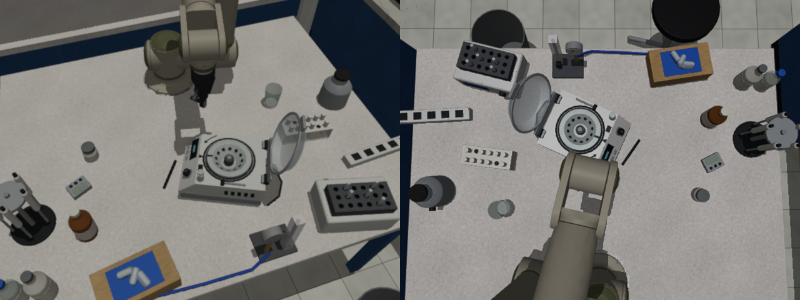

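The rotor is at rest with its mark within about half a degree of the pointer: −0.4° in the scene camera and +0.5° in the top camera. The arm is clear and everything else is where it was, so I am handing the job in.

```bash
python3 -c "
from rig import env
print(env.close_job())"
```

```text
the job is handed in; nothing more can be done
None
```

The rotor coasted freely for well over three seconds and was braked with its mark at the pointer. It took two flicks, because the first one would have run down short of the mark.

- **First flick:** at 3.3 s it was turning at 2.8 rad/s counter-clockwise. It coasted untouched for about 9 s, but the tracking predicted it would stop roughly 70° short of the pointer.
- **Second flick:** while it was still turning at about 0.7 rad/s, I flicked it again to about 2.8 rad/s. It then coasted untouched for about 6.5 s.
- **Brake:** I set the fingertip down moving with the rotor at about 1.2 rad/s and slowed it to a stop at the pointer. I held it there about 0.9 s with 4 to 5 N, then lifted straight up.

**Last checks:**
- The rotor was at rest in four frames in a row.
- The mark read −0.4° from the pointer in the scene camera and +0.5° in the top camera. The two views disagree by about 0.9°, which is within the calibration error.
- The pictures show the vial, key, pen and the other things where they were. The nut was not touched.
- The highest force I read was about 30 N, fingertip on the lip, during the first press before the flicks.
- The job was handed in at about 22.8 s with the arm clear.

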